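# Shut and lock the quarter-turn panel of the air-valve box

## Task

The access panel on top of the air-valve box stands ajar. With the fingertips push it down flush on the box, then set a fingertip in the slot of its quarter-turn cam and turn the cam clockwise (seen from above) to its stop, so that the slot lines up with the two index ribs and the panel is locked. Grasp and lift nothing, and leave the parts lying round the box where they are.

Things in the scene. Friction and masses are not known exactly. Their poses are not given: they have to be found in the camera images.
- valve_box: Grey steel air-valve box, fixed to the bench, 240 x 240 mm, rim 90 mm high. Origin under its centre at bench height; z up, x from the panel's free (near) edge toward its hinge, y along the hinge to the left. Its place varies by 8 to 17 cm, its yaw by 0.4 rad either way. Ports stand out 20 mm on the left, cable glands 17 mm on the right.
- panel (a joint): Flat aluminium panel, 246 mm from hinge to free edge, 248 wide, 6 thick, hinged on the box's far rim. 0 = flush (top face level, 96 mm above the bench, hard stop); positive = free edge up, rad. The stiff hinge stays at any angle; pushing down near the free edge takes 1 to 4 N. Starts at 0.12 to 0.35.
- panel_hinge (a point): Middle of the hinge line (box x = +120 mm, y = 0) on the panel's top face.
- panel_edge (a point): On the panel's top face, 222 mm from the hinge on its middle, in the bare strip (55 mm deep, 248 wide, with one 3 mm high index rib in its middle) between cam and free edge: a place to push. Moves with the panel.
- cam (a joint): Steel quarter-turn cam on the panel, a disc 110 mm across with a slot across it (see cam_slot). 0 = unlocked, slot parallel to the hinge; grows clockwise seen from above; 1.57 rad = locked, hard stop, slot square to the hinge, in line with two ribs on the panel. Stays where left; friction about 0.12 N m. Starts at 0 to 0.3. Its tongue catches under the box's rim only when the panel is flush.
- cam_slot (a point): On the cam's axis (136 mm from the hinge, on the panel's middle), at the slot's floor, 4 mm above the panel's top face. Slot: 40 mm wide, 110 long, 16 deep, open at both ends, between two D-shaped cheeks. Closed fingertips set in one end and led round the axis turn the cam once the play in the slot is taken up.
- cam_end (a point): On the floor of the slot, on its centre line, 34 mm from the axis, in the end that points to the box's right (-y) when unlocked and to the free edge (-x) when locked. Turns with the cam.
- washer: Steel thrust washer, 65 mm across, 9 mm high, lying loose left of the box. Origin under its centre. Leave it alone.
- spanner: Small spanner, 152 x 26 x 8 mm, lying loose left of the box. Origin under its centre. Leave it alone.
- tray: Small round steel tray of bolts, 69 mm across, 22 mm high, loose in front of the box. Origin under its centre. Leave it alone.
- tape: Roll of black tape, 68 mm across, 19 mm high, loose in front of the box. Origin under its centre. Leave it alone.

How it is judged:
By the outcome, as a careful person would: the job done as asked, in the order asked, and still so for the second after the job is handed in, with the robot touching nothing.
It also fails if it takes over 40 s, if anything falls off the work surface, if the arm or the gripper's body presses on something with over 40 N, if the wrist force passes 120 N, or if a joint passes its speed limit or range.

## Robot

A 7-joint arm with a two-finger parallel gripper is mounted at the origin on a cart in front of the work surface, level with it; the furniture and walls round the work are solid. World frame = base frame: x ahead of the robot, y to its left, z up, the work surface at z = 0. Lengths are in m, angles in rad, forces in N, time in s.
With the tool pointing down it reaches from about 0.4 to 0.9 m from the base axis. Payload 5.5 kg.
Tool frame: the origin (TCP) lies on the centre line of the jaws, within the pads' length; the fingertips stand 8 mm ahead of it and the grasp point (between the pads) lies 11 mm behind it; z points along the fingers, x is the direction in which the jaws open and shut, and the axes are right-handed (so a half turn about z gives the same grasp; the last joint's range is limited). The gripper opens to 92 mm and grips with 3 to 60 N. Pads are 19 mm wide; open, the fingers measure 130 mm over their backs; the gripper's body (75 mm by 190 mm) begins 47 mm behind the grasp point.
Start: joints at [1.431, 0.501, -0.427, 1.55, 0.221, 1.138, -0.21], TCP at [0.255, -0.598, 0.215] pointing down, gripper open.
Joint ranges: [-2.88, 2.88], [-0.31, 2.03], [-1.54, 1.56], [0.2, 2.42], [-1.41, 4.55], [0.19, 2.02], [-2.57, 2.57]. Speed limits (rad/s): [2.57, 2.57, 3.14, 3.14, 3.14, 3.14, 3.14].

## Interface

Orientations are given as a rotation vector (axis times angle).
In Python, from workcell import arm gives the robot as it stands. The module is installed in compiled form; this text tells all that it offers.
- The arm moves only by the tool send_rows, never from a script. Its argument "moves" is a list that holds one entry, the list of rows, each a list of 7 numbers: the shift along the tool's x, y, z in m, then the turn, a rotation vector about the tool's x, y, z in rad, then the opening, from 0 (shut) to 1 (fully open). A call has 1 to 20 rows; each row shifts and turns the commanded pose from where the row before left it, along the tool's axes as they then stand; what a row does not reach is not made up. A row lasts 1/12 s, in which the tool goes at most 41.7 mm and 7.16 degrees, less where a joint would pass 70% of its speed; a pose out of reach is approached as far as the arm can. A call with a gripper value outside its range is refused whole. The fingers move at their own pace and stop on an object; the grip force is fixed at half the most. Time passes only in rows, so rows that do not move let the fingers close. It gives the time, the measured TCP pose, the force and the opening at its end, in the units of the state.
- arm.sense(): the state, without advancing time (a new reading comes with each control period).
- arm.snapshot(name): name is "scene" or "top"; returns (picture, depth): 400x640x3 uint8, red, green, blue; 400x640 float32, m along the optical axis (not along the pixel's ray), 0 where there is no reading.
- arm.calibration(name): a dict with "vertical_fov" (degrees; the focal length in pixels is half the picture's height over the tangent of half this angle, whatever the lens; pixels are square), "cx", "cy" (the principal point, pixels), "R" (3x3) and "t" (3): a world point X has camera coordinates R X + t. Camera axes: x right, y down, z forward; pixel columns grow to the right and rows downward; lengths in m; the calibration is good to about 2 mm. A picture is of the moment at which its call begins. calibration takes no time and is no camera call.
- arm.sign_off(): hands the job in, once; it reports no verdict.
Trained networks look in the newest picture that a camera, given by its name, has taken for a name from the list of things; names that differ only in an ending like _2 or _b are one class to them, and where a whole thing is asked for, a point or a joint stands for the part that bears it (a point fixed in the world has none). Each returns a list of dicts, best first, with "score" (0 to 1); they miss things now and then, are a little off and sometimes report something else, mostly with a low value. They report only what shows in the picture. A call takes as long as a camera call.
- arm.outline_of(query, camera): "region" (400x640 bool, what is visible of it).
- arm.tip_of(query, camera): "xyz" ([x, y, z] in m, in the coordinates of the camera as it stood for that picture, good to about 4 mm: a listed point, or the origin of a listed thing).
The state is a dict: "clock": time; "joint_pos": joint angles; "joint_vel": joint speeds; "joint_torque": joint torques, N m; "tool_pos": TCP position; "tool_rot": TCP orientation; "ft_force": force on the tool from outside, world axes, zero at the start; "torque": the same for the moment, N m; "grip_width": finger opening in m.
Only numpy, scipy, OpenCV 4.12 (cv2) and the standard library are available. Lean on these libraries where they do the work, as an engineer would, in place of code of your own. Each camera call takes 0.05 s, during which the arm holds its last target.

## Working session

There is one attempt and no reset: what is moved stays moved. The work goes in short steps, Python scripts to look and compute and a tool call to move; the robot and the scene stay as the last step left them, time stands still between calls to the robot, and variables do not carry over. Pictures are saved under pics/ and viewed, and the job is handed in when it is done.

Besides the shell and the picture viewer there is one more tool, called after "Call:" as name([rows], argument=value, ...), one row to a line, values as JSON. send_rows: Moves the arm, as the interface text tells. Its arguments: {"type":"object","properties":{"moves":{"type":"array"}},"required":["moves"]}

```bash
mkdir -p pics; cat > h.py <<'E'
import numpy as np, cv2
from workcell import arm
from scipy.spatial.transform import Rotation as Ro
def snap(n,f):
    p,d=arm.snapshot(n); cv2.imwrite('pics/'+f,p[:,:,::-1]); return p,d
def world(n,xyz):
    c=arm.calibration(n); return np.array(c['R']).T@(np.array(xyz)-np.array(c['t']))
def tip(q,n):
    return [(round(r['score'],2),world(n,r['xyz']).round(4)) for r in arm.tip_of(q,n)[:2]]
E
python3 - <<'E'
from h import *
for n in ('top','scene'):
    snap(n,n+'0.png')
    for q in ('valve_box','panel_hinge','panel_edge','cam_slot','cam_end','tray','tape','washer','spanner'): print(n,q,tip(q,n))
s=arm.sense(); print(s)
for n in ('top','scene'): print(arm.calibration(n))
print(Ro.from_rotvec(s['tool_rot']).as_matrix().round(3))
E
```

```text
top valve_box [(0.75, array([0.5431, 0.1536, 0.0011])), (0.42, array([0.4435, 0.139 , 0.1309]))]
top panel_hinge [(0.9, array([0.6578, 0.1658, 0.0975])), (0.18, array([0.447 , 0.1401, 0.1316]))]
top panel_edge []
top cam_slot [(0.8, array([0.5266, 0.1545, 0.1179]))]
top cam_end [(0.73, array([0.5314, 0.1138, 0.1208]))]
top tray [(0.77, array([0.3716, 0.0633, 0.0013])), (0.43, array([0.3511, 0.1931, 0.0006]))]
top tape [(0.66, array([ 0.3505,  0.1922, -0.    ])), (0.2, array([0.5266, 0.1139, 0.1169]))]
top washer [(0.83, array([0.4429, 0.3557, 0.    ]))]
top spanner [(0.7, array([0.5757, 0.3796, 0.0011]))]
scene valve_box [(0.72, array([0.5379, 0.1594, 0.0021]))]
scene panel_hinge [(0.78, array([0.6598, 0.1726, 0.0971]))]
scene panel_edge [(0.74, array([0.4395, 0.1364, 0.1355])), (0.67, array([0.5767, 0.3818, 0.0074]))]
scene cam_slot [(0.62, array([0.5279, 0.1507, 0.125 ]))]
scene cam_end [(0.9, array([0.5242, 0.1179, 0.1216]))]
scene tray [(0.92, array([ 0.3726,  0.0611, -0.0016]))]
scene tape [(0.62, array([0.3537, 0.1867, 0.0025]))]
scene washer [(0.56, array([0.4415, 0.3567, 0.00
[... 771 characters left out ...]
,  0.02654378]), 'grip_width': 0.09173643912846086}
{'vertical_fov': 45.35128258833366, 'cx': 309.14738369908383, 'cy': 198.18962002457585, 'R': array([[ 0.01083252, -0.99988715, -0.01040914],
       [-0.99477333, -0.00971897, -0.10164432],
       [ 0.10153169,  0.01145579, -0.99476635]]), 't': array([0.25486263, 0.56534211, 1.06569965])}
{'vertical_fov': 53.12606007850963, 'cx': 322.22081896368695, 'cy': 197.430738538056, 'R': array([[-0.76702598, -0.64133515,  0.01898334],
       [-0.39499661,  0.44868026, -0.80166308],
       [ 0.50561726, -0.62239477, -0.59747463]]), 't': array([0.55662218, 0.19439923, 0.91286743])}
[[ 0.392 -0.92   0.   ]
 [-0.92  -0.392  0.   ]
 [-0.    -0.    -1.   ]]
```

View pics/top0.png

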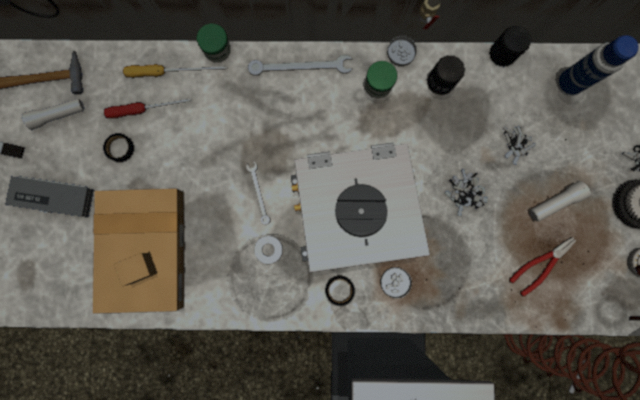

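View pics/scene0.png

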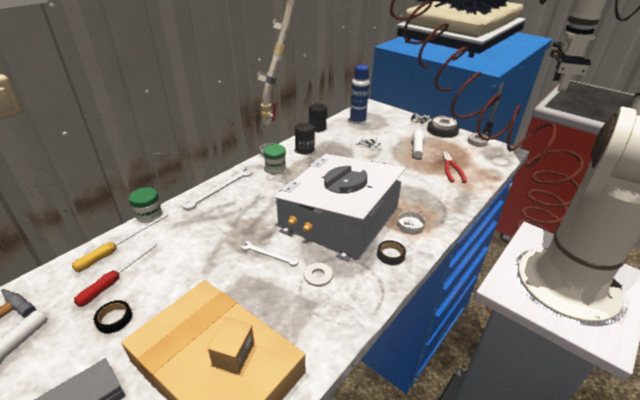

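```bash
cat >> h.py <<'E'
def cloud(n,d):
    c=arm.calibration(n); f=200/np.tan(np.radians(c['vertical_fov']/2))
    v,u=np.mgrid[:400,:640]; P=np.stack([(u-c['cx'])/f*d,(v-c['cy'])/f*d,d],-1)
    return (P-np.array(c['t']))@np.array(c['R'])
def proj(n,X):
    c=arm.calibration(n); f=200/np.tan(np.radians(c['vertical_fov']/2))
    p=np.array(c['R'])@np.array(X)+np.array(c['t']); return p[:2]/p[2]*f+[c['cx'],c['cy']]
def panelfit(n,d):
    P=cloud(n,d); m=(d>0)&(P[...,2]>.085)&(P[...,2]<.2)&(np.abs(P[...,0]-.54)<.2)&(np.abs(P[...,1]-.155)<.2)
    Q=P[m]
    best=None; rng=np.random.default_rng(0)
    for _ in range(400):
        a=Q[rng.choice(len(Q),3,False)]; nn=np.cross(a[1]-a[0],a[2]-a[0]); l=np.linalg.norm(nn)
        if l<1e-3: continue
        nn/=l; k=np.abs((Q-a[0])@nn)<.003
        if best is None or k.sum()>best.sum(): best=k
    I=Q[best]; c=I.mean(0); nn=np.linalg.svd(I-c,full_matrices=False)[2][2]; nn*=np.sign(nn[2])
    k=np.abs((Q-c)@nn)<.004; I=Q[k]
    yaw0=.1
    ex=np.array([1,0,0])-nn[0]*nn; ex/=np.linalg.norm(ex); ey=np.cross(nn,ex)
    uv=np.c_[(I-c)@ex,(I-c)@ey].astype(np.float32)
    r=cv2.minAreaRect(uv); box=cv2.boxPoints(r)
    C=c+r[0][0]*ex+r[0][1]*ey
    print(n,'npts',len(I),'normal',nn.round(4),'tilt',np.arccos(nn[2]).round(4),'rect',r,'centre',C.round(4))
    print((c+box[:,:1]*ex+box[:,1:]*ey).round(4))
    return nn,C
E
python3 - <<'E'
from h import *
for n in('top','scene'):
    p,d=snap(n,n+'1.png'); panelfit(n,d)
    if n=='top':
        cv2.imwrite('pics/crop1.png',cv2.resize(p[130:310,270:470,::-1],None,fx=3.3,fy=3.3,interpolation=cv2.INTER_CUBIC))
print(arm.sense()['clock'])
E
```

```text
top npts 11459 normal [0.1472 0.0235 0.9888] tilt 0.1496 rect ((0.006514877080917358, 0.0009087324142456055), (0.2534647583961487, 0.24821798503398895), 8.817645072937012) centre [0.5431 0.1529 0.1146]
[[0.4004 0.2566 0.1334]
 [0.438  0.0113 0.1336]
 [0.6858 0.0493 0.0958]
 [0.6481 0.2946 0.0956]]
scene npts 4156 normal [0.1484 0.0241 0.9886] tilt 0.1509 rect ((0.014000296592712402, -0.01557248830795288), (0.2532108724117279, 0.25126349925994873), 8.714567184448242) centre [0.5391 0.1542 0.1155]
[[0.3965 0.2597 0.1343]
 [0.4341 0.0113 0.1347]
 [0.6816 0.0487 0.0967]
 [0.644  0.2971 0.0962]]
1.1
```

View pics/crop1.png

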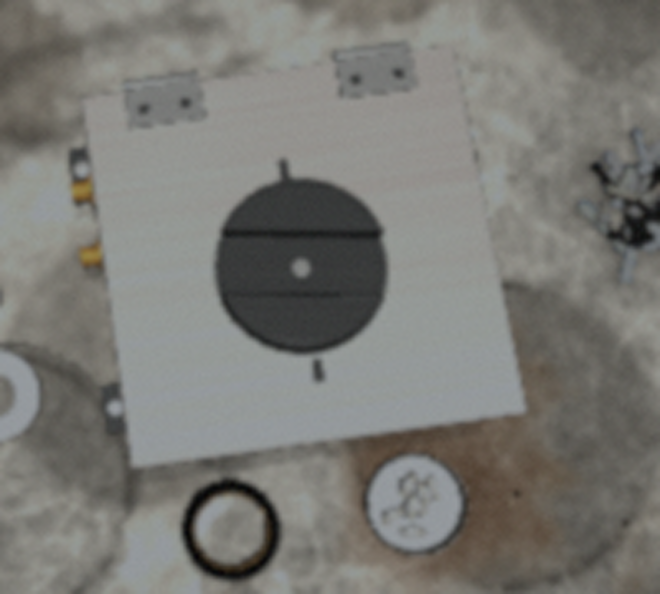

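```bash
cat >> h.py <<'E'
def pose():
    s=arm.sense(); x=Ro.from_rotvec(s['tool_rot']).as_matrix()
    return s['tool_pos'],np.arctan2(x[1,0],x[0,0]),s
def plan(p,yaw,path,g):
    "path: list of (pos,yaw,nrows); rows linear"
    p=np.array(p,float); rows=[]
    for q,y2,n in path:
        p0,y0=p.copy(),yaw
        for i in range(1,n+1):
            t=p0+(np.array(q)-p0)*i/n; ty=y0+(y2-y0)*i/n
            d=t-p; c,s=np.cos(yaw),np.sin(yaw)
            r=np.round([d@[c,s,0],d@[s,-c,0],-d[2]],4); w=round(-(ty-yaw),3)
            rows.append([float(v) for v in r]+[0,0,float(w),g])
            p=p+r[0]*np.array([c,s,0])+r[1]*np.array([s,-c,0])-[0,0,r[2]]; yaw-=w
    print(str(rows).replace(' ','')); return p,yaw
YAW=.153; EX=np.array([np.cos(YAW),np.sin(YAW),0]); EY=np.array([-np.sin(YAW),np.cos(YAW),0]); H=np.array([.660,.172,.096])
def B(x,y,z):  # from hinge toward free edge x, left y, z abs
    r=H-x*EX+y*EY; r[2]=z; return r
E
python3 - <<'E'
from h import *
p,y,s=pose(); print(p,y)
p,y=plan(p,y,[((.46,-.25,.24),-.2,14),(B(.228,.045,.20),1.0,18)],0)
print(p,y)
E
```

```text
[ 0.25483008 -0.59797198  0.21461934] -1.1679950416792264
[[-0.0171,-0.0232,-0.0018,0,0,-0.069,0],[-0.0155,-0.0244,-0.0018,0,0,-0.069,0],[-0.0138,-0.0253,-0.0018,0,0,-0.069,0],[-0.0119,-0.0263,-0.0019,0,0,-0.07,0],[-0.0102,-0.027,-0.0018,0,0,-0.069,0],[-0.0082,-0.0277,-0.0018,0,0,-0.069,0],[-0.0063,-0.0281,-0.0018,0,0,-0.069,0],[-0.0043,-0.0285,-0.0018,0,0,-0.069,0],[-0.0024,-0.0288,-0.0018,0,0,-0.069,0],[-0.0004,-0.0289,-0.0018,0,0,-0.069,0],[0.0016,-0.0288,-0.0018,0,0,-0.07,0],[0.0036,-0.0286,-0.0019,0,0,-0.069,0],[0.0056,-0.0283,-0.0018,0,0,-0.069,0],[0.0075,-0.0278,-0.0018,0,0,-0.069,0],[-0.0065,-0.0232,0.0022,0,0,-0.067,0],[-0.005,-0.0235,0.0022,0,0,-0.066,0],[-0.0034,-0.0238,0.0023,0,0,-0.067,0],[-0.0017,-0.024,0.0022,0,0,-0.067,0],[-0.0002,-0.024,0.0022,0,0,-0.066,0],[0.0014,-0.0241,0.0022,0,0,-0.067,0],[0.003,-0.0238,0.0023,0,0,-0.067,0],[0.0046,-0.0236,0.0022,0,0,-0.066,0],[0.0062,-0.0233,0.0022,0,0,-0.067,0],[0.0077,-0.0228,0.0022,0,0,-0.067,0],[0.0092,-0.0222,0.0023,0,0,-0.066,0],[0.0106,-0.0216,0.0022,0,0,-0.067,0],[0.0121,-0.0208,0.0022,0,0,-0.067,0],[0.0134,-0.0199,0.0022,0,0,-0.066,0],[0.0147,-0.019,0.0022,0,0,-0.067,0],[0.016,-0.018,0.0023,0,0,-0.067,0],[0.0171,-0.0169,0.0022,0,0,-0.066,0],[0.0182,-0.0157,0.0022,0,0,-0.067,0]]
[0.42780358 0.1816668  0.20001934] 1.0000049583207733
```

Call:
send_rows([
  [[-0.017,-0.023,-0.002,0,0,-0.07,0],[-0.015,-0.024,-0.002,0,0,-0.07,0],[-0.014,-0.025,-0.002,0,0,-0.07,0],[-0.012,-0.026,-0.002,0,0,-0.07,0],[-0.01,-0.027,-0.002,0,0,-0.07,0],[-0.008,-0.028,-0.002,0,0,-0.07,0],[-0.006,-0.028,-0.002,0,0,-0.07,0],[-0.004,-0.028,-0.002,0,0,-0.07,0],[-0.002,-0.029,-0.002,0,0,-0.07,0],[0,-0.029,-0.002,0,0,-0.07,0],[0.002,-0.029,-0.002,0,0,-0.07,0],[0.004,-0.029,-0.002,0,0,-0.07,0],[0.006,-0.028,-0.002,0,0,-0.07,0],[0.007,-0.028,-0.002,0,0,-0.07,0]],
])

```text
clock: 2.27
tool_pos: [0.4599, -0.2497, 0.243]
tool_rot: [3.128, -0.29, 0.001]
ft_force: [-0.0, -0.0, 0.6]
grip_width: 0.0035
```

```bash
python3 - <<'E'
from h import *
p,y,s=pose(); print(p,y,s['joint_pos'],s['clock'],s['grip_width'])
p,y=plan(p,y,[(B(.228,.045,.19),1.0,19)],0)
print(p,y)
E
```

```text
[ 0.45994119 -0.24966836  0.24304099] -0.18470463475540697 [ 1.11686802  0.301739   -0.80105198  1.82678497  0.24078343  1.11249344
  0.046165  ] 2.2667 0.0035106641357612292
[[-0.0058,-0.022,0.0028,0,0,-0.062,0],[-0.0045,-0.0223,0.0028,0,0,-0.063,0],[-0.003,-0.0226,0.0028,0,0,-0.062,0],[-0.0017,-0.0227,0.0028,0,0,-0.062,0],[-0.0002,-0.0228,0.0028,0,0,-0.063,0],[0.0012,-0.0227,0.0027,0,0,-0.062,0],[0.0026,-0.0226,0.0028,0,0,-0.062,0],[0.004,-0.0224,0.0028,0,0,-0.063,0],[0.0054,-0.0222,0.0028,0,0,-0.062,0],[0.0068,-0.0217,0.0028,0,0,-0.063,0],[0.0081,-0.0213,0.0028,0,0,-0.062,0],[0.0095,-0.0207,0.0028,0,0,-0.062,0],[0.0107,-0.0201,0.0028,0,0,-0.063,0],[0.0119,-0.0194,0.0028,0,0,-0.062,0],[0.0131,-0.0186,0.0028,0,0,-0.062,0],[0.0142,-0.0177,0.0028,0,0,-0.063,0],[0.0154,-0.0169,0.0028,0,0,-0.062,0],[0.0163,-0.0158,0.0027,0,0,-0.062,0],[0.0173,-0.0148,0.0028,0,0,-0.063,0]]
[0.42780731 0.18169046 0.19004099] 1.0002953652445932
```

Call:
send_rows([
  [[-0.006,-0.022,0.003,0,0,-0.062,0],[-0.004,-0.022,0.003,0,0,-0.062,0],[-0.003,-0.023,0.003,0,0,-0.062,0],[-0.002,-0.023,0.003,0,0,-0.062,0],[0,-0.023,0.003,0,0,-0.062,0],[0.001,-0.023,0.003,0,0,-0.062,0],[0.003,-0.023,0.003,0,0,-0.062,0],[0.004,-0.022,0.003,0,0,-0.062,0],[0.005,-0.022,0.003,0,0,-0.063,0],[0.007,-0.022,0.003,0,0,-0.063,0]],
])

```text
clock: 3.1
tool_pos: [0.4433, -0.0211, 0.2126]
tool_rot: [3.066, 0.683, 0.0]
ft_force: [0.7, 0.1, -0.3]
grip_width: 0.0004
```

```bash
python3 - <<'E'
from h import *
p,y,s=pose(); print(p,y,s['joint_pos'],s['clock'],s['grip_width'])
p,y=plan(p,y,[(B(.228,.045,.19),1.0,9)],0)
E
```

```text
[ 0.44334465 -0.02114692  0.21256561] 0.43856648717323915 [ 0.93651984  0.21714736 -1.04824956  2.03163524  0.22262002  1.01123578
  0.21765305] 3.1 0.0004214272311660253
[[0.008,-0.0211,0.0025,0,0,-0.062,0],[0.0093,-0.0206,0.0025,0,0,-0.063,0],[0.0106,-0.02,0.0025,0,0,-0.062,0],[0.0118,-0.0193,0.0025,0,0,-0.063,0],[0.013,-0.0185,0.0025,0,0,-0.062,0],[0.0141,-0.0177,0.0025,0,0,-0.062,0],[0.0152,-0.0167,0.0026,0,0,-0.063,0],[0.0162,-0.0158,0.0025,0,0,-0.062,0],[0.0171,-0.0147,0.0025,0,0,-0.062,0]]
```

```bash
python3 - <<'E'
from h import *
p,y,s=pose()
p,y=plan(p,y,[(B(.228,-.04,.19),1.0,9)],0);print(p,y)
E
```

```text
[[0.0053,-0.0121,0.0025,0,0,-0.062,0],[0.0061,-0.0117,0.0025,0,0,-0.063,0],[0.0068,-0.0113,0.0025,0,0,-0.062,0],[0.0075,-0.0109,0.0025,0,0,-0.063,0],[0.0082,-0.0104,0.0025,0,0,-0.062,0],[0.0088,-0.0098,0.0025,0,0,-0.062,0],[0.0094,-0.0093,0.0026,0,0,-0.063,0],[0.01,-0.0087,0.0025,0,0,-0.062,0],[0.0104,-0.008,0.0025,0,0,-0.062,0]]
[0.4407666  0.09766264 0.18996561] 0.9995664871732393
```

Adding a further pure turn (to yaw ≈1.7) after the shift.

Call:
send_rows([
  [[0.005,-0.012,0.003,0,0,-0.062,0],[0.006,-0.012,0.003,0,0,-0.062,0],[0.007,-0.011,0.003,0,0,-0.062,0],[0.008,-0.011,0.002,0,0,-0.062,0],[0.008,-0.01,0.002,0,0,-0.062,0],[0.009,-0.01,0.002,0,0,-0.062,0],[0.009,-0.009,0.002,0,0,-0.062,0],[0.01,-0.009,0.002,0,0,-0.062,0],[0.01,-0.008,0.002,0,0,-0.062,0],[0,0,0,0,0,-0.1,0],[0,0,0,0,0,-0.1,0],[0,0,0,0,0,-0.1,0],[0,0,0,0,0,-0.1,0],[0,0,0,0,0,-0.1,0],[0,0,0,0,0,-0.1,0],[0,0,0,0,0,-0.1,0]],
])

```text
clock: 4.43
tool_pos: [0.4416, 0.0962, 0.1916]
tool_rot: [-2.074, -2.36, -0.001]
ft_force: [0.0, 0.2, -0.1]
grip_width: 0.0004
```

```bash
python3 - <<'E'
from h import *
p,y,s=pose(); print(p,y,s['joint_pos'],s['clock'],s['ft_force'])
R=Ro.from_rotvec(s['tool_rot']).as_matrix(); print(R.round(3))
d=p-H; print('box: from hinge',-d@EX,'y',d@EY)
snap('top','top2.png');snap('scene','scene2.png')
E
```

```text
[0.44163948 0.09618665 0.19159901] 1.6996757047034476 [ 0.8343102   0.43610073 -1.33276934  2.03415229  0.49172139  1.05345033
  0.9659635 ] 4.4333 [ 0.04964505  0.21852605 -0.14309972]
[[-0.129  0.992  0.   ]
 [ 0.992  0.129  0.   ]
 [ 0.     0.    -1.   ]]
box: from hinge 0.22736393602496313 y -0.04164875330813034
```

View pics/scene2.png

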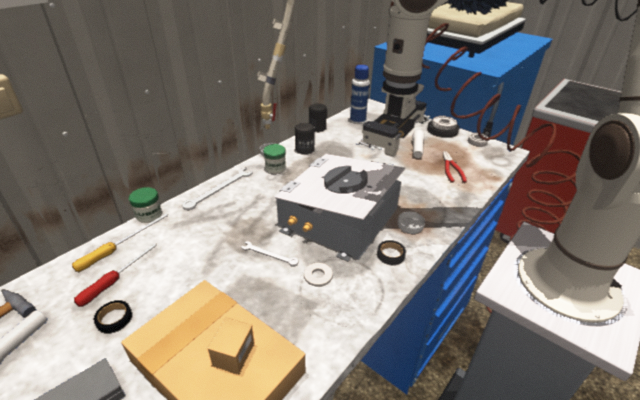

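View pics/top2.png

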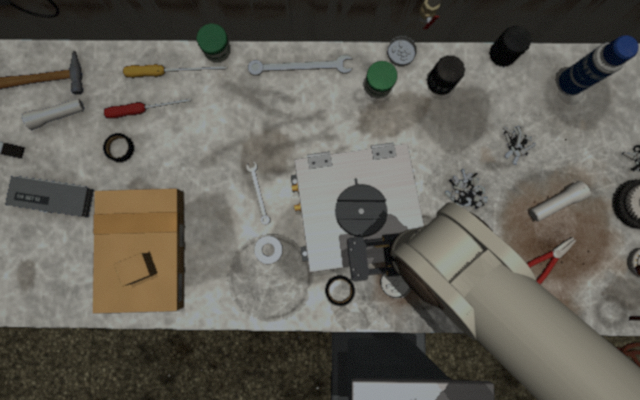

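Call:
send_rows([
  [[0,0,0.012,0,0,0,0],[0,0,0.012,0,0,0,0],[0,0,0.012,0,0,0,0],[0,0,0.01,0,0,0,0],[0,0,0.006,0,0,0,0],[0,0,0.006,0,0,0,0],[0,0,0.005,0,0,0,0],[0,0,0.005,0,0,0,0],[0,0,0.005,0,0,0,0]],
])

```text
clock: 5.28
tool_pos: [0.4416, 0.0957, 0.1184]
tool_rot: [2.083, 2.352, 0.0]
ft_force: [-0.5, 0.9, 1.6]
grip_width: 0.0004
```

Contact (~2 N). Continue to flush (TCP about 0.104).

Call:
send_rows([
  [[0,0,0.004,0,0,0,0],[0,0,0.004,0,0,0,0],[0,0,0.003,0,0,0,0],[0,0,0.002,0,0,0,0],[0,0,0.001,0,0,0,0]],
])

```text
clock: 5.7
tool_pos: [0.4413, 0.0955, 0.1044]
tool_rot: [-2.083, -2.352, 0.0]
ft_force: [-0.3, 0.0, 0.7]
grip_width: 0.0003
```

Call:
send_rows([
  [[0,0,0.001,0,0,0,0],[0,0,0.001,0,0,0,0],[0,0,0.001,0,0,0,0]],
])

```text
clock: 5.95
tool_pos: [0.4416, 0.0956, 0.1017]
tool_rot: [2.083, 2.352, 0.0]
ft_force: [-0.8, 0.1, 0.8]
grip_width: 0.0005
```

Call:
send_rows([
  [[0,0,0.001,0,0,0,0],[0,0,0.001,0,0,0,0]],
])

```text
clock: 6.12
tool_pos: [0.4415, 0.0955, 0.0996]
tool_rot: [2.083, 2.352, -0.0]
ft_force: [-2.3, 0.9, 1.3]
grip_width: 0.0005
```

```bash
python3 - <<'E'
from h import *
p,y,s=pose(); print(p,y,s['joint_pos'],s['ft_force'],s['torque'])
for n in('top','scene'):
    P,d=snap(n,n+'3.png'); panelfit(n,d)
    x,y=(340,130) if n=='top' else (270,130)
    cv2.imwrite('pics/crop3%s.png'%n,cv2.resize(P[130:310,270:470,::-1],None,fx=3.3,fy=3.3,interpolation=cv2.INTER_CUBIC))
E
```

```text
[0.44147673 0.09553841 0.09958869] 1.6919449713168786 [ 0.66296267  0.5563792  -1.14467268  2.11507197  0.66503984  0.89383847
  0.81842072] [-2.29325367  0.85810579  1.27485453] [ 0.11522882  0.08606501 -0.01403335]
top npts 9325 normal [0.0626 0.0128 0.998 ] tilt 0.0639 rect ((-0.01344452053308487, -0.012635752558708191), (0.25362101197242737, 0.24797669053077698), 8.648229598999023) centre [0.5418 0.1528 0.1041]
[[0.3981 0.2564 0.1118]
 [0.4353 0.0113 0.1126]
 [0.6855 0.0492 0.0965]
 [0.6483 0.2944 0.0957]]
scene npts 3957 normal [0.0625 0.0114 0.998 ] tilt 0.0636 rect ((0.007521629333496094, -0.03102441132068634), (0.25356945395469666, 0.25116845965385437), 8.6615629196167) centre [0.5379 0.1536 0.1051]
[[0.3939 0.2588 0.113 ]
 [0.4317 0.0105 0.1134]
 [0.6818 0.0485 0.0973]
 [0.6441 0.2968 0.0968]]
```

View pics/crop3scene.png

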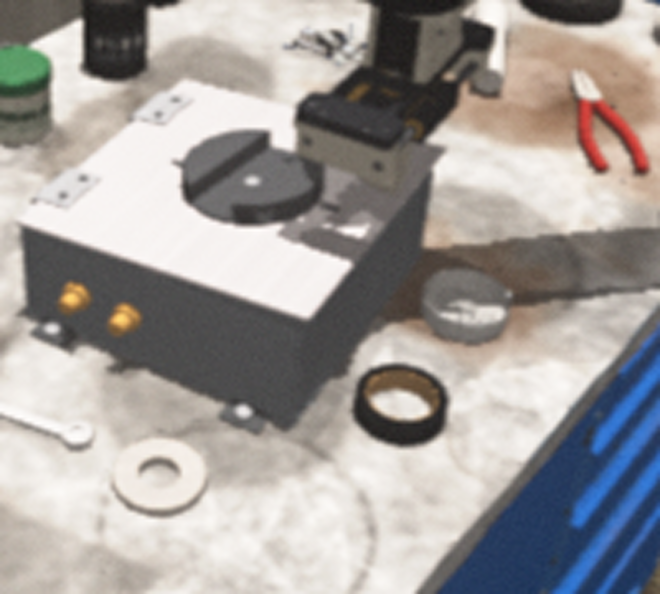

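```bash
python3 - <<'E'
from h import *
p,y,s=pose()
for n in('top','scene'):
    im=cv2.imread('pics/%s3.png'%n); c=proj(n,p); x0,y0=(c-[75,65]).astype(int)
    cr=cv2.resize(im[max(y0,0):y0+130,x0:x0+150],None,fx=5,fy=4.6 if 0 else 5*.9)
    cr=cv2.resize(im[y0:y0+118,x0:x0+150],None,fx=5,fy=5,interpolation=cv2.INTER_CUBIC)
    for z,col in((0,(0,0,255)),(-.008,(0,255,0)),(.011,(255,0,0)),(.058,(255,255,0))):
        q=proj(n,p+[0,0,z]); print(n,z,q.round(1)); cv2.circle(cr,tuple(int(v) for v in (q-[x0,y0])*5),4,col,-1)
    cv2.imwrite('pics/z3%s.png'%n,cr)
d=arm.snapshot('scene')[1]; P=cloud('scene',d)
EXt=np.array([np.cos(y),np.sin(y),0]);EYt=np.array([np.sin(y),-np.cos(y),0])
m=(d>0)&(np.linalg.norm((P-p)[...,:2],axis=-1)<.12)&(P[...,2]>.117)&(P[...,2]<.3)
D=P[m]-p; tx,ty,z=D@EXt,D@EYt,D[:,2]
for a in np.arange(.01,.16,.01):
    k=(z>=a)&(z<a+.01)
    if k.sum(): print(a.round(3),k.sum(),'x',tx[k].min().round(3),tx[k].max().round(3),'y',ty[k].min().round(3),ty[k].max().round(3))
E
```

```text
top 0 [386.2 252.6]
top -0.008 [385.7 252.5]
top 0.011 [387.  252.6]
top 0.058 [390.6 252.9]
scene 0 [384.6 190.8]
scene -0.008 [384.2 193.3]
scene 0.011 [385.1 187.2]
scene 0.058 [387.2 171.6]
0.01 41 x -0.01 0.098 y -0.013 0.109
0.02 344 x -0.016 0.098 y -0.014 0.119
0.03 36 x -0.02 0.087 y -0.014 0.065
0.04 13 x -0.014 0.008 y -0.015 -0.013
0.05 7 x -0.012 0.01 y -0.014 -0.013
0.07 10 x -0.082 0.086 y -0.032 0.024
0.08 163 x -0.088 0.09 y -0.04 0.034
0.09 225 x -0.088 0.089 y -0.04 0.033
0.1 290 x -0.09 0.095 y -0.04 0.033
0.11 241 x -0.093 0.096 y -0.04 0.033
0.12 537 x -0.095 0.097 y -0.04 0.034
0.13 104 x -0.051 0.018 y -0.029 0.018
0.14 116 x -0.046 0.019 y -0.029 0.02
0.15 89 x -0.017 0.018 y -0.026 0.018
```

View pics/z3scene.png

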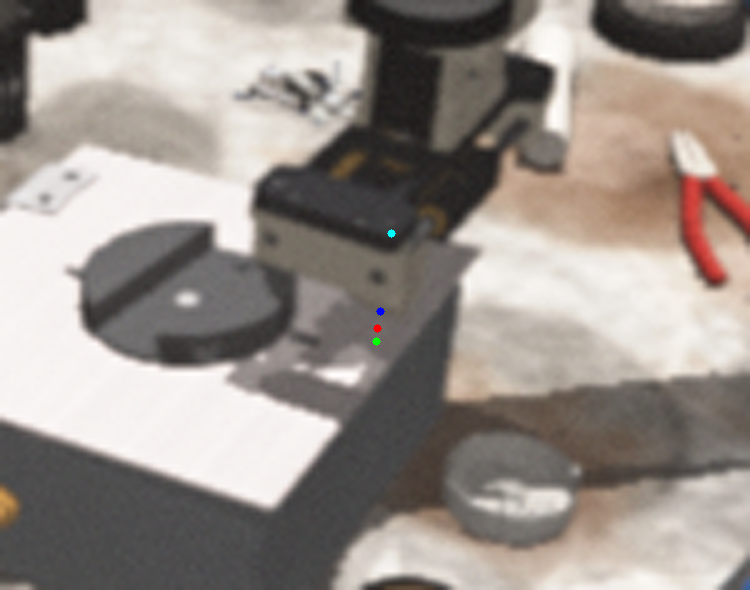

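View pics/z3top.png

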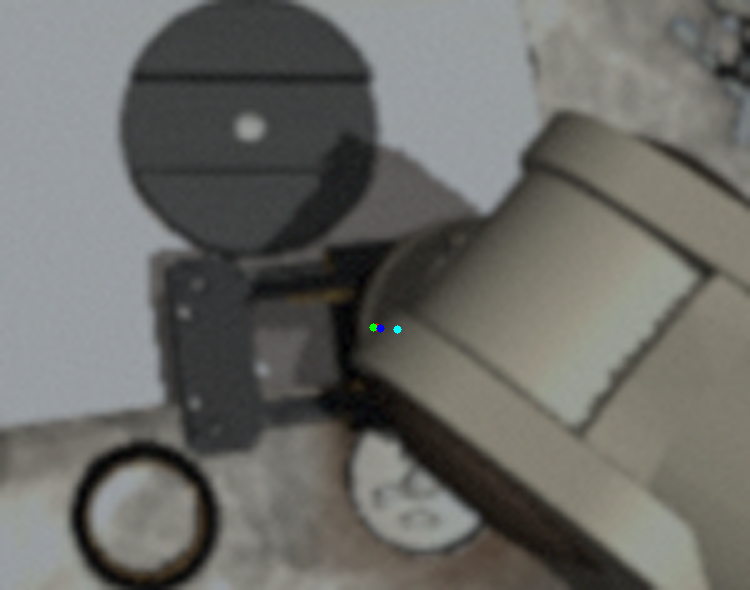

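The panel is at tilt 0.064. The fingertip, as seen, sits about 11 mm above the reported TCP, where the text says 8 mm below it. Force is still only about 1–2 N, so there is some way left to push.

Call:
send_rows([
  [[0,0,0.003,0,0,0,0],[0,0,0.003,0,0,0,0],[0,0,0.002,0,0,0,0],[0,0,0.001,0,0,0,0],[0,0,0,0,0,0,0]],
])

```text
clock: 6.68
tool_pos: [0.4414, 0.0956, 0.0904]
tool_rot: [-2.083, -2.352, 0.0]
ft_force: [-0.4, -0.1, -0.3]
grip_width: 0.0006
```

```bash
python3 - <<'E'
from h import *
p,y,s=pose(); print(p,y,s['ft_force'],s['joint_pos'])
P,d=snap('top','top4.png'); panelfit('top',d)
E
```

```text
[0.4414337  0.09563685 0.09035646] 1.6921362061541503 [-0.36766649 -0.12183695 -0.3135136 ] [ 0.64647945  0.56964703 -1.12543024  2.1209401   0.68420136  0.87851061
  0.80344473]
top npts 9239 normal [0.0257 0.0052 0.9997] tilt 0.0262 rect ((-0.01400081068277359, -0.01337270438671112), (0.2538362741470337, 0.2479705810546875), 8.65566349029541) centre [0.5415 0.1528 0.0996]
[[0.3974 0.2563 0.1028]
 [0.4347 0.0111 0.1031]
 [0.6856 0.0493 0.0964]
 [0.6482 0.2944 0.0961]]
```

Call:
send_rows([
  [[0,0,0.002,0,0,0,0],[0,0,0.002,0,0,0,0],[0,0,0.001,0,0,0,0],[0,0,0.001,0,0,0,0]],
])

```text
clock: 7.07
tool_pos: [0.4415, 0.0956, 0.0845]
tool_rot: [2.083, 2.352, 0.0]
ft_force: [-0.7, -0.4, 1.5]
grip_width: 0.0008
```

Call:
send_rows([
  [[0,0,0.001,0,0,0,0],[0,0,0,0,0,0,0]],
])

```text
clock: 7.23
tool_pos: [0.4415, 0.0956, 0.0841]
tool_rot: [2.082, 2.352, -0.001]
ft_force: [-2.8, -1.1, 9.2]
grip_width: 0.0
```

Call:
send_rows([
  [[0,0,-0.005,0,0,0,0],[0,0,-0.012,0,0,0,0],[0,0,-0.014,0,0,0,0],[0,0,-0.014,0,0,0,0],[0,0,0,0,0,0,0]],
])

```text
clock: 7.65
tool_pos: [0.4431, 0.0962, 0.1306]
tool_rot: [2.081, 2.35, 0.004]
ft_force: [0.5, 1.0, 0.7]
grip_width: 0.0003
```

```bash
cat >> h.py <<'E'
def rectify(n,pic,fn,zs=.116):
    # box-frame ortho view of plane z, 2px/mm, centre = hinge-136
    src=[];dst=[]
    for x,y in ((.03,.09),(.03,-.09),(.24,-.09),(.24,.09)):
        src.append(proj(n,B(x,y,zs))); dst.append(((.09-y)*3000+20,(x-.03)*2600+10))
    M=cv2.getPerspectiveTransform(np.float32(src),np.float32(dst))
    cv2.imwrite('pics/'+fn,cv2.warpPerspective(pic,M,(580,570))[:,:,::-1])
E
python3 - <<'E'
from h import *
p,y,s=pose(); print(p,y,s['ft_force'],s['joint_pos'],s['clock'])
for n in('top','scene'):
    P,d=snap(n,n+'5.png'); panelfit(n,d)
    for q in ('panel_hinge','panel_edge','cam_slot','cam_end','valve_box'): print(n,q,tip(q,n))
    cv2.imwrite('pics/crop5%s.png'%n,cv2.resize(P[130:290,280:460,::-1],None,fx=3.3,fy=3.3,interpolation=cv2.INTER_CUBIC))
E
```

```text
[0.44308156 0.09618976 0.13064572] 1.6920303427086831 [0.47652701 1.01261375 0.6895569 ] [ 0.71725441  0.51315464 -1.2071697   2.09121947  0.60396609  0.94348838
  0.86730658] 7.65
top npts 9345 normal [-4.e-04  3.e-04  1.e+00] tilt 0.0005 rect ((-0.01371505856513977, -0.013047546148300171), (0.2538187503814697, 0.24829183518886566), 8.605093955993652) centre [0.5412 0.1526 0.0963]
[[0.3971 0.2564 0.0963]
 [0.4343 0.0109 0.0963]
 [0.6853 0.0488 0.0964]
 [0.6481 0.2943 0.0964]]
top panel_hinge [(0.62, array([0.6574, 0.1667, 0.0971]))]
top panel_edge [(0.86, array([0.4382, 0.138 , 0.0988]))]
top cam_slot [(0.57, array([0.5226, 0.1506, 0.0997]))]
top cam_end [(0.59, array([0.5235, 0.1142, 0.0969]))]
top valve_box [(0.57, array([ 0.5425,  0.1529, -0.0022]))]
scene npts 4601 normal [-1.3e-03  8.0e-04  1.0e+00] tilt 0.0016 rect ((0.01124340295791626, -0.017058610916137695), (0.252943217754364, 0.2512103021144867), 8.712984085083008) centre [0.5373 0.1536 0.0973]
[[0.3932 0.2586 0.097 ]
 [0.4313 0.0103 0.0973]
 [0.6813 0.0487 0.0976]
 [0.6433 0.297  0.0973]]
scene panel_hinge [(0.66, array([0.6565, 0.173 , 0.0982]))]
scene panel_edge [(0.78, array([0.4376, 0.1371, 0.0989]))]
scene cam_slot [(0.66, array([0.5245, 0.1492, 0.1043]))]
scene cam_end [(0.72, array([0.5177, 0.1158, 0.1002]))]
scene valve_box [(0.65, array([ 5.363e-01,  1.560e-01, -1.000e-04])), (0.33, array([0.6571, 0.172 , 0.0941]))]
```

View pics/crop5top.png

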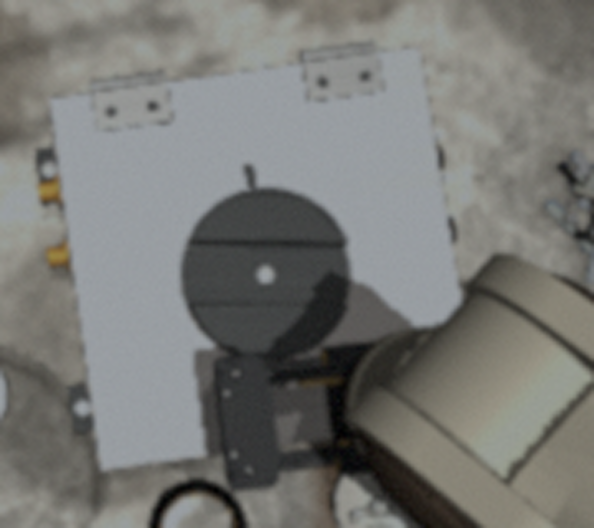

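View pics/crop5scene.png

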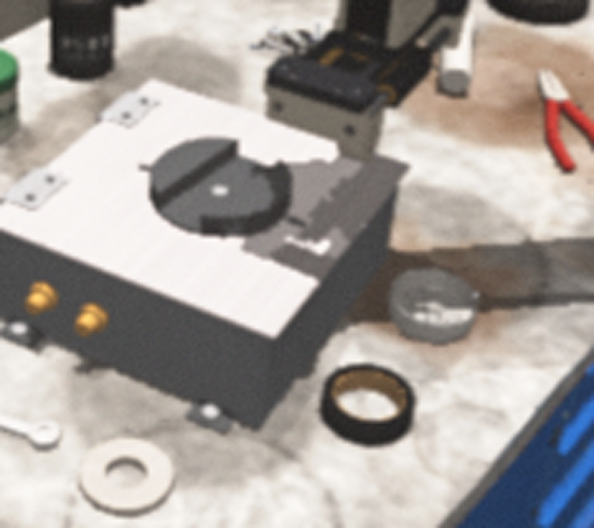

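```bash
python3 - <<'E'
from h import *
p,y,s=pose()
p,y=plan(p,y,[((.525,.1155,.130),1.58,6)],0);print(p,y)
E
```

```text
[[0.0016,0.0142,-0.0003,0,0,0.019,0],[0.0018,0.0142,-0.0002,0,0,0.018,0],[0.0022,0.0142,-0.0003,0,0,0.019,0],[0.0023,0.0141,-0.0002,0,0,0.019,0],[0.0027,0.0141,-0.0003,0,0,0.019,0],[0.0029,0.0141,-0.0002,0,0,0.018,0]]
[0.52504563 0.11549291 0.12997259] 1.5802715605025555
```

Call:
send_rows([
  [[0.002,0.014,0,0,0,0.019,0],[0.002,0.014,0,0,0,0.019,0],[0.002,0.014,0,0,0,0.019,0],[0.002,0.014,0,0,0,0.019,0],[0.003,0.014,0,0,0,0.019,0],[0.003,0.014,0,0,0,0.019,0],[0,0,0,0,0,0,0]],
])

```text
clock: 8.83
tool_pos: [0.5268, 0.1165, 0.1288]
tool_rot: [2.215, 2.227, 0.004]
ft_force: [0.2, -0.0, 0.2]
grip_width: 0.0005
```

```bash
python3 - <<'E'
from h import *
p,y,s=pose(); print(p,y,s['ft_force'],s['joint_pos'],s['clock'])
for n in('top','scene'):
    P,d=snap(n,n+'6.png')
    for q in ('cam_slot','cam_end'): print(n,q,tip(q,n))
    cv2.imwrite('pics/crop6%s.png'%n,cv2.resize(P[140:280,290:450,::-1],None,fx=4,fy=4,interpolation=cv2.INTER_CUBIC))
E
```

```text
[0.52683045 0.11648275 0.12884683] 1.5762828182744668 [ 0.19996298 -0.00287388  0.21301454] [ 0.54687657  0.62705203 -1.07668671  1.8940222   0.65041595  1.02007676
  0.76199009] 8.8333
top cam_slot [(0.66, array([0.5254, 0.1515, 0.0975]))]
top cam_end [(0.64, array([0.5267, 0.1147, 0.0988]))]
scene cam_slot [(0.95, array([0.5198, 0.1506, 0.1026]))]
scene cam_end [(0.63, array([0.5238, 0.1157, 0.1014]))]
```

View pics/crop6top.png

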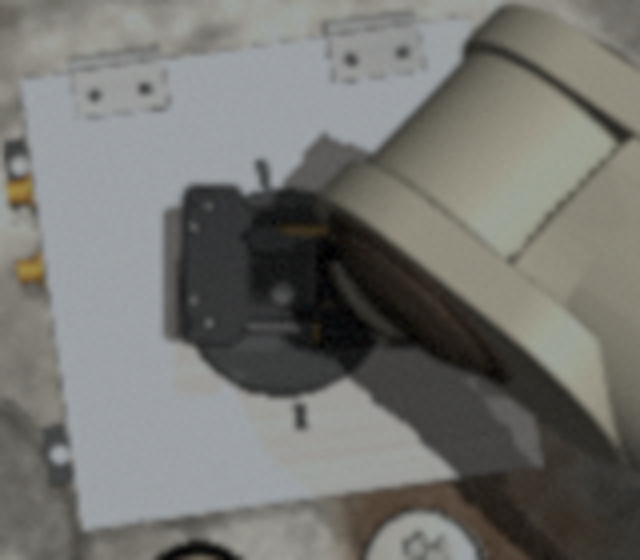

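View pics/crop6scene.png

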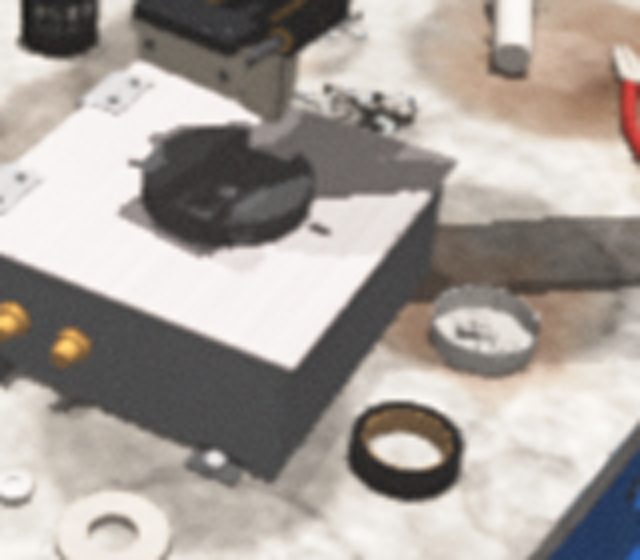

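Call:
send_rows([
  [[0,-0.002,0.008,0,0,0,0],[0,0,0.008,0,0,0,0],[0,0,0.006,0,0,0,0],[0,0,0.004,0,0,0,0],[0,0,0.004,0,0,0,0],[0,0,0,0,0,0,0]],
])

```text
clock: 9.63
tool_pos: [0.5216, 0.1155, 0.0976]
tool_rot: [-2.213, -2.229, 0.002]
ft_force: [-0.0, -0.2, 1.2]
grip_width: 0.0007
```

Call:
send_rows([
  [[0,0.001,0.003,0,0,0,0],[0,0.001,0.002,0,0,0,0],[0,0,0,0,0,0,0]],
])

```text
clock: 9.88
tool_pos: [0.5245, 0.1157, 0.0934]
tool_rot: [-2.214, -2.229, -0.0]
ft_force: [-0.2, -1.3, 0.7]
grip_width: 0.0005
```

```bash
python3 - <<'E'
from h import *
p,y,s=pose(); print(p,y,s['ft_force'],s['joint_pos'],s['clock'])
P,d=snap('scene','scene7.png')
cv2.imwrite('pics/crop7.png',cv2.resize(P[140:260,300:420,::-1],None,fx=4.5,fy=4.5,interpolation=cv2.INTER_CUBIC))
E
```

```text
[0.5244614  0.11573006 0.09339177] 1.5779098821401956 [-0.17205681 -1.32687303  0.70356837] [ 0.51284367  0.66873893 -1.03005149  1.92101018  0.70278629  0.96547549
  0.72404597] 9.8833
```

View pics/crop7.png

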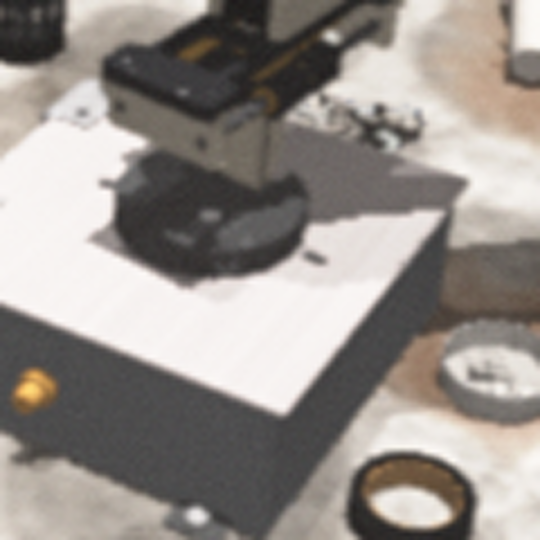

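Call:
send_rows([
  [[0,-0.003,0,0,0,0,0],[0,-0.003,0,0,0,0,0],[0,-0.003,0,0,0,0,0],[0,-0.002,0,0,0,0,0],[0.001,-0.003,0,0,0,0.08,0],[0.001,-0.003,0,0,0,0.08,0],[0.001,-0.003,0,0,0,0.08,0],[0.001,-0.003,0,0,0,0.08,0]],
])

```text
clock: 10.6
tool_pos: [0.5038, 0.1206, 0.0941]
tool_rot: [2.543, 1.841, 0.006]
ft_force: [6.4, 0.9, -4.6]
grip_width: 0.0002
```

```bash
cat >> h.py <<'E'
C=np.array([.5245,.1508])
def camstate():
    p,y,s=pose(); ps=y-np.pi; u=np.array([np.cos(ps),np.sin(ps)]); t=np.array([np.sin(ps),-np.cos(ps)])
    d=p[:2]-C; print('pos',p.round(4),'yaw',round(y,3),'radial',(d@u).round(4),'lead',(d@t).round(4),'left',round(y-YAW,3),'F',s['ft_force'].round(1),'Ft',(s['ft_force'][:2]@t).round(1),'clk',s['clock'],s['joint_pos'].round(2))
E
python3 -c "
from h import *
camstate()"
```

```text
pos [0.5038 0.1206 0.0941] yaw 1.253 radial 0.0351 lead 0.0102 left 1.1 F [ 6.4  0.9 -4.6] Ft -5.9 clk 10.6 [ 0.48  0.6  -0.98  1.97  0.64  0.91  0.42]
```

Call:
send_rows([
  [[0.001,-0.003,0,0,0,0.08,0],[0.001,-0.003,0,0,0,0.08,0],[0.001,-0.003,0,0,0,0.08,0],[0.001,-0.003,0,0,0,0.08,0],[0.001,-0.003,0,0,0,0.08,0],[0.001,-0.003,0,0,0,0.08,0]],
])

```text
clock: 11.1
tool_pos: [0.4917, 0.1336, 0.0942]
tool_rot: [2.908, 1.182, 0.006]
ft_force: [8.3, -2.9, -5.2]
grip_width: 0.0004
```

```bash
python3 -c "
from h import *
camstate()
P,d=snap('scene','scene8.png')
cv2.imwrite('pics/crop8.png',cv2.resize(P[140:260,300:420,::-1],None,fx=4.5,fy=4.5,interpolation=cv2.INTER_CUBIC))"
```

```text
pos [0.4917 0.1336 0.0942] yaw 0.772 radial 0.0355 lead 0.0106 left 0.619 F [ 8.3 -2.9 -5.2] Ft -7.9 clk 11.1 [ 0.38  0.54 -0.87  1.99  0.55  0.86 -0.02]
```

View pics/crop8.png

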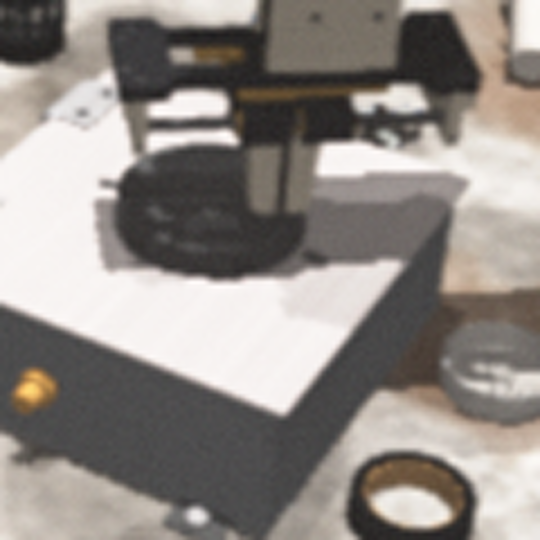

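Call:
send_rows([
  [[0.001,-0.003,0,0,0,0.08,0],[0.001,-0.003,0,0,0,0.08,0],[0.001,-0.003,0,0,0,0.08,0],[0.001,-0.003,0,0,0,0.08,0],[0.001,-0.003,0,0,0,0.08,0],[0.001,-0.003,0,0,0,0.08,0]],
])

```text
clock: 11.65
tool_pos: [0.4867, 0.1506, 0.0942]
tool_rot: [3.105, 0.456, 0.005]
ft_force: [5.3, -6.0, -0.6]
grip_width: 0.0005
```

```bash
python3 -c "
from h import *
camstate()"
```

```text
pos [0.4867 0.1506 0.0942] yaw 0.292 radial 0.0363 lead 0.0107 left 0.139 F [ 5.3 -6.  -0.6] Ft -7.3 clk 11.65 [ 0.26  0.49 -0.76  1.99  0.47  0.83 -0.47]
```

Call:
send_rows([
  [[0.001,-0.003,0,0,0,0.07,0],[0.001,-0.003,0,0,0,0.07,0],[0,-0.001,0,0,0,0,0],[0,0,0,0,0,0,0]],
])

```text
clock: 11.98
tool_pos: [0.4867, 0.1553, 0.0942]
tool_rot: [3.125, 0.242, 0.003]
ft_force: [4.5, -11.0, 3.9]
grip_width: 0.0002
```

```bash
python3 -c "
from h import *
camstate()"
```

```text
pos [0.4867 0.1553 0.0942] yaw 0.154 radial 0.0367 lead 0.0103 left 0.001 F [  4.5 -11.    3.9] Ft -11.5 clk 11.9833 [ 0.22  0.49 -0.73  1.99  0.45  0.83 -0.6 ]
```

Force is rising to 11 N, so this is near the stop. I'll press gently a bit more to make sure.

Call:
send_rows([
  [[0,-0.001,0,0,0,0,0],[0,-0.001,0,0,0,0,0],[0,0,0,0,0,0,0]],
])

```text
clock: 12.23
tool_pos: [0.4867, 0.1554, 0.0941]
tool_rot: [3.123, 0.24, 0.002]
ft_force: [4.4, -14.6, 6.3]
grip_width: 0.0003
```

```bash
python3 -c "
from h import *
camstate()"
```

```text
pos [0.4867 0.1554 0.0941] yaw 0.153 radial 0.0367 lead 0.0103 left 0.0 F [  4.4 -14.6   6.3] Ft -15.1 clk 12.2333 [ 0.22  0.49 -0.73  1.99  0.45  0.83 -0.6 ]
```

Call:
send_rows([
  [[0,0.004,0,0,0,0,0],[0,0.005,0,0,0,0,0],[0,0.002,0,0,0,0,0],[0,0,0,0,0,0,0],[0,0,-0.005,0,0,0,0],[0,0,-0.015,0,0,0,0],[0,0,-0.03,0,0,0,0],[0,0,-0.035,0,0,0,0],[0,0,-0.035,0,0,0,0],[0,0.03,-0.01,0,0,0.05,0],[0,0.03,0,0,0,0.06,0],[0,0.03,0,0,0,0.06,0],[0,0.03,0,0,0,0.06,0],[0,0.03,0,0,0,0.06,0],[0,0.03,0,0,0,0.06,0],[0,0.03,0,0,0,0.06,0],[0,0.03,0,0,0,0.06,0],[0,0.03,0,0,0,0.06,0],[0,0,0,0,0,0,0]],
])

```text
clock: 13.82
tool_pos: [0.4645, -0.1204, 0.2234]
tool_rot: [3.082, -0.596, -0.002]
ft_force: [-0.9, -0.1, -0.6]
grip_width: 0.0003
```

```bash
python3 - <<'E'
from h import *
camstate()
for n in('top','scene'):
    P,d=snap(n,n+'9.png'); panelfit(n,d)
    for q in ('cam_slot','cam_end','tray','tape','washer','spanner'): print(n,q,tip(q,n))
    cv2.imwrite('pics/crop9%s.png'%n,cv2.resize(P[130:310,240:460,::-1],None,fx=3.3,fy=3.3,interpolation=cv2.INTER_CUBIC))
E
```

```text
pos [ 0.4645 -0.1204  0.2234] yaw -0.382 radial -0.0454 lead -0.2741 left -0.535 F [-0.9 -0.1 -0.6] Ft -0.4 clk 13.8167 [ 0.75  0.2  -0.63  1.95  0.14  1.03 -0.32]
top npts 11239 normal [-0.0032  0.0015  1.    ] tilt 0.0036 rect ((0.0037971585988998413, -0.0005804896354675293), (0.25365984439849854, 0.24814818799495697), 8.65076732635498) centre [0.5411 0.1526 0.0965]
[[0.3971 0.2562 0.0959]
 [0.4344 0.0108 0.0964]
 [0.6852 0.049  0.0972]
 [0.6478 0.2943 0.0967]]
top cam_slot [(0.94, array([0.5233, 0.1504, 0.0993]))]
top cam_end [(0.81, array([0.4944, 0.1442, 0.0994]))]
top tray [(0.86, array([0.3712, 0.0623, 0.0004]))]
top tape [(0.77, array([ 3.541e-01,  1.912e-01, -2.000e-04]))]
top washer [(0.64, array([ 0.4408,  0.357 , -0.001 ]))]
top spanner [(0.57, array([0.5733, 0.3824, 0.0016])), (0.39, array([ 0.4438,  0.3579, -0.0021]))]
scene npts 4659 normal [-0.0011  0.002   1.    ] tilt 0.0023 rect ((0.011779449880123138, -0.017423823475837708), (0.252835214138031, 0.25213345885276794), 8.380278587341309) centre [0.5371 0.1533 0.0973]
[[0.3937 0.2596 0.0969]
 [0.4304 0.0102 0.0975]
 [0.6806 0.047  0.0977]
 [0.6438 0.2965 0.0971]]
scene cam_slot [(0.75, array([0.5201, 0.1479, 0.1046])), (0.51, array([ 0.3726,  0.0642, -0.0035]))]
scene cam_end [(0.97, array([0.4878, 0.1467, 0.1011]))]
scene tray [(0.78, array([ 0.3689,  0.0603, -0.0026])), (0.18, array([0.5239, 0.1469, 0.1014]))]
scene tape [(0.64, array([0.3541, 0.1873, 0.0032]))]
scene washer [(0.98, array([0.4428, 0.3558, 0.001 ]))]
scene spanner [(0.88, array([0.5767, 0.3806, 0.0062]))]
```

View pics/crop9top.png

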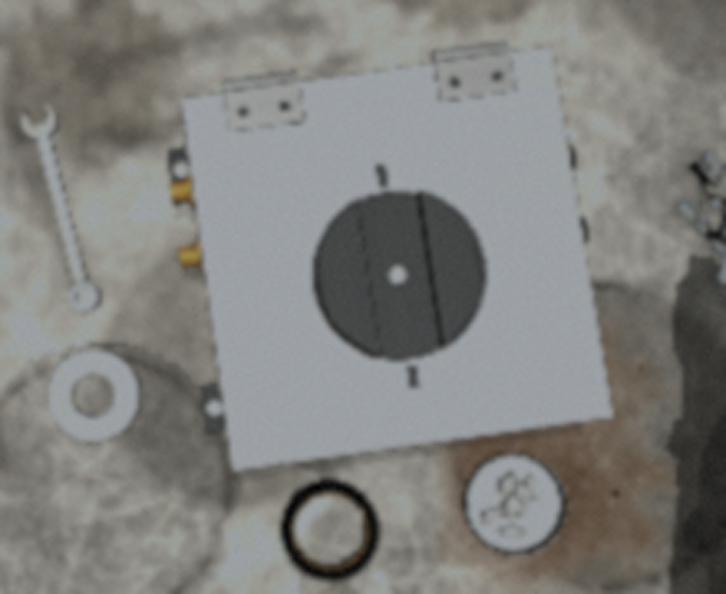

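View pics/scene9.png

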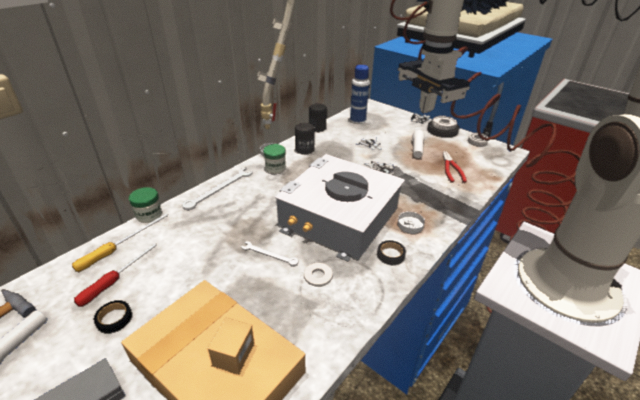

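```bash
python3 - <<'E'
from h import *
P=cv2.imread('pics/top9.png')[:,:,::-1]
def rect(z):
    # ortho 4 px/mm, box frame about C: rows = toward free edge, cols = right
    c=np.array([.5245,.1508,z]); src=[];dst=[]
    for a,b in((-1,-1),(-1,1),(1,1),(1,-1)):
        X=c-a*.07*EX-b*.07*EY; src.append(proj('top',X)); dst.append((280+b*280,280+a*280))
    return cv2.warpPerspective(P,cv2.getPerspectiveTransform(np.float32(src),np.float32(dst)),(560,560),flags=cv2.INTER_CUBIC)
im=rect(.116)[:,:,::-1]; cv2.imwrite('pics/rect9.png',im)
g=cv2.GaussianBlur(cv2.cvtColor(im,cv2.COLOR_BGR2GRAY),(0,0),4).astype(float)
for lo,hi in((180,250),(330,400)):
    r=np.arange(140,420,10); k=[g[i,lo:hi].argmin()+lo for i in r]
    k=np.array(k); A=np.polyfit(r,k,1); m=abs(k-np.polyval(A,r))<6; A=np.polyfit(r[m],k[m],1); print(k, 'slope(rad)',A[0].round(4),m.sum())
im2=rect(.099)[:,:,::-1]; cv2.imwrite('pics/rect9b.png',im2)
E
```

```text
[197 197 193 200 200 199 197 195 204 202 200 198 197 191 202 200 198 195
 194 198 201 202 197 194 196 196 198 201] slope(rad) 0.0008 26
[356 356 357 357 357 355 354 356 355 356 355 355 355 356 355 355 355 354
 354 357 355 355 354 355 355 356 356 355] slope(rad) -0.0041 28
```

View pics/rect9.png

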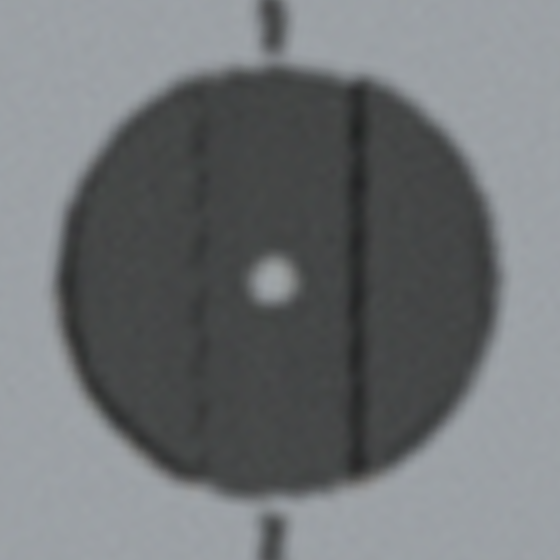

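In the rectified picture the slot runs straight (within 0.004 rad) and lines up with both ribs. The panel is flush and the loose parts have not moved.

```bash
python3 -c "
from h import *
print(arm.sign_off())"
```

```text
the job is handed in; nothing more can be done
None
```

The panel is pushed flush and the cam is turned clockwise to its stop, so it should be locked. I handed the job in at about 14 s on the clock. `sign_off` gives no verdict, so I am relying on the checks below.

**What I did:** I pushed the panel down with closed fingertips until it met its stop, at about 9 N. I then set the fingertips in the cam's slot and led it round. At the end the force rose to about 15 N with no further movement. Finally I backed out and moved the gripper clear.

**Last checks:**
- **Panel:** the tilt measured 0.002–0.004 rad, with the top face at about 96–97 mm, so it is flush.
- **Cam:** in a rectified top view the slot edges lie within 0.004 rad of square to the hinge and line up with both ribs.
- **Loose parts:** the tray, tape, washer and spanner are within about 4 mm of their first readings, which is the accuracy of the detector.

**What disagreed:**
- **Fingertip offset:** with the gripper shut, the fingertips touched about 12 mm behind the reported TCP, not 8 mm ahead of it as stated. I saw this when the panel was still ajar at the expected height, and worked from the measured offset after that.
- **Slot angle by eye:** in the unrectified picture the slot looked about 0.02 rad short of the ribs. The rectified view did not bear this out.

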